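Prove the clamp screw of a bottle labelling jig

TASK

Check that the clamp screw on the end stop of the bottle labelling jig holds: by the upright grip, swing its torque lever clockwise (seen from above) until it takes up against the screw, then lean on the grip with about 14 N for two seconds without the screw turning. Then swing the lever back and leave its grip standing over the round rest post; do not disturb the bottles, the dish and the jar.

Things in the scene. Friction and masses are not known exactly. Their poses are not given: they have to be found in the camera images.
- jig: labelling jig fixed to the table: an aluminium base plate 200 x 340 x 18 mm, a white end stop block (54 x 46 mm, top 68 mm above the table) with the clamp screw standing on it, and a V cradle holding a lying bottle. Origin on the table under the vertical axis of the clamp screw; z up; +y runs from the screw along the cradle
- lever_grip (a point): on the centre line of the lever's upright black grip, 119 mm above the table: a round pin 16 mm across, free from 95 to 139 mm. It stands at the end of a flat steel lever (14 mm wide, top 95 mm above the table), 90 mm from the screw's axis. It never passes over the cradle
- lever_pivot (a point): top of the lever's hub, on the screw's vertical axis, 98 mm up. The lever turns level; clockwise from above tightens. It swings freely (under 1 N at the grip) for 0.5 to 1.3 rad, then takes up against the screw at an angle that must be felt; from there it is stiff, about 5 N per mm at the grip. Anticlockwise it is free to 0.3 rad past the rest post
- gauge (a joint): twist of the torsion gauge between lever and screw, rad: 0 unloaded, positive when the lever presses clockwise; 0.025 rad per N m, so 14 N at the grip (1.26 N m) reads 0.0315
- screw_mark (a point): small dark bar on the rim of the screw's steel collar (52 mm across, under the lever), 24 mm from the axis and 80 mm above the table. It moves only if the screw turns. The screw is already tight; it begins to slip when the lever presses with more than about 17 N at the grip, in either direction
- lever_rest (a point): top centre of the round steel rest post, 20 mm across, 82 mm above the table, standing on the base plate just below the lever's path, 90 mm from the screw's axis, anticlockwise of where the lever takes up
- jig_bottle: bottle lying in the jig's cradle: dark glass, 54 mm across, 188 mm long, axis at height 60 mm; origin at the centre of its foot, which butts against the end stop block, neck along its +y
- bottle0: one of three capped sauce bottles standing beside the jig, 54 mm across, 188 mm tall; origin under its centre
- bottle1: second standing bottle, alike
- bottle2: third standing bottle, alike
- cap_dish: small steel dish on the jig's base plate beside the cradle, 48 mm across, 22 mm high; origin under its centre
- jar: glass jar with steel lid, 72 mm across, 100 mm tall; origin under its centre

How it is judged:
On the way:
1. the lever presses clockwise on the screw with at least 0.9 N m (10 N at the grip) for 1.2 s, the screw not turned (value of joint gauge above 0.0225 rad and distance of screw_mark from where it was at the start of the episode below 0.0015 m), for 1.2 s.
At the end, for the whole second after the job is handed in: the lever's grip stands over the rest post (centres within 15 mm seen from above), the gauge is unloaded (below 0.006 rad), and the screw's mark is within 1.5 mm of where it was at the start (horizontal distance between lever_grip and lever_rest below 0.015 m and value of joint gauge below 0.006 rad and distance of screw_mark from where it was at the start of the episode below 0.0015 m); the robot touches nothing.
It fails at once if the screw turned (its mark moved more than 1.5 mm) (distance of screw_mark from where it was at the start of the episode above 0.0015 m).
It fails at once if a bottle, the dish or the jar was moved more than 15 mm (distance of any of jig_bottle, bottle0, bottle1, bottle2, cap_dish, jar from where it was at the start of the episode above 0.015 m).
It also fails if it takes over 72 s, if anything falls off the work surface, if the arm or the gripper's body presses on something with over 40 N, if the wrist force passes 120 N, or if a joint passes its speed limit or range.

ROBOT

A 6-joint arm with a two-finger parallel gripper is mounted at the origin on the work surface. World frame = base frame: x ahead of the robot, y to its left, z up, the work surface at z = 0. Lengths are in m, angles in rad, forces in N, time in s.
With the tool pointing down it reaches from about 0.3 to 0.775 m from the base axis. Payload 14.6 kg.
Tool frame: the origin (TCP) lies at the very end of the fingers, on their centre line; the grasp point (between the pads) lies manip.tcp_to_grasp behind it (manip.tcp_to_grasp is the distance from the TCP to the grasp point, in m); z points along the fingers, y is the line along which they close (so a half turn about z gives the same grasp; the last joint's range is limited). The gripper opens to 85 mm and grips with 20 to 120 N. Pads are 22 mm wide; open, the fingers measure 114 mm over their backs; the gripper's body (76 mm by 85 mm) begins 54 mm behind the grasp point. The pads swing forward as they close: fully open they stand 13 mm farther back than shut.
Start: joints at [1.165, 0.3, 1.521, -0, 1.321, -0.067], TCP at [0.183, 0.519, 0.231] pointing down, gripper open.
Joint ranges: [-3.03, 3.03], [-0.79, 2.21], [0.23, 2.52], [-1.04, 4.18], [0, 3.07], [-2.55, 2.55]. Speed limits (rad/s): [2.22, 2.22, 2.57, 3.14, 3.14, 3.14].

INTERFACE

Orientations are given as a unit quaternion [w, x, y, z].
In Python, from station import read_state, vision, job, spot_in, manip gives the robot as it stands. The module is installed in compiled form; this text tells all that it offers.
- The arm moves only by the shell command python3 -m crank 'ROWS' [OPENING] [FORCE]. ROWS is JSON, a list of rows, each an object of numbers: "x", "y", "z": the shift along the tool's x, y, z in cm; "wx", "wy", "wz": the turn, a rotation vector about the tool's x, y, z in degrees. A call has 1 to 8 rows; each row is the pose to reach, as a shift and turn from the pose commanded when the call began, along the tool's axes at that moment; what a row does not reach only later rows make up. A row lasts 1/8 s, in which the tool goes at most 62.5 mm and 10.7 degrees, less where a joint would pass 70% of its speed; a pose out of reach is approached as far as the arm can. A call with a gripper value outside its range is refused whole. OPENING is the opening, from 0 (shut) to 1 (fully open), set as the call begins (- or left out, the last holds). The fingers move at their own pace and stop on an object; FORCE is the grip in N (left out, the last holds). Time passes only in rows, so rows that repeat a pose let the fingers close. It gives the time, the measured TCP pose, the force, the opening and the grip force at its end, in the units of the state.
- read_state(): the state, without advancing time (a new reading comes with each control period).
- vision.camera(name): name is "side" or "top"; returns (picture, depth): 420x560x3 uint8, blue, green, red; 420x560 float32, m along the optical axis (not along the pixel's ray), 0 where there is no reading.
- vision.calibration(name): a dict with "intrinsics" (3x3 intrinsics, pixels), "cam_to_world" (4x4, takes a point from camera to world coordinates). Camera axes: x right, y down, z forward; pixel columns grow to the right and rows downward; lengths in m; the calibration is good to about 2 mm. A picture is of the moment at which its call begins. calibration takes no time and is no camera call.
- job.close_job(): hands the job in; it is judged then, once.
Trained networks look in the newest picture that a camera, given by its name, has taken for a name from the list of things; names that differ only in an ending like _2 or _b are one class to them, and where a whole thing is asked for, a point or a joint stands for the part that bears it (a point fixed in the world has none). Each returns a list of dicts, best first, with "conf" (0 to 1); they miss things now and then, are a little off and sometimes report something else, mostly with a low value. They report only what shows in the picture. A call takes as long as a camera call.
- spot_in(camera, name): "xy" ([column, row] in pixels, amid what is visible of it).
The state is a dict: "clock": time; "joint_positions": joint angles; "qvel": joint speeds; "joint_torque": joint torques, N m; "tcp_pos": TCP position; "tcp_rot": TCP orientation; "contact_force": force on the tool from outside, world axes, zero at the start; "moment": the same for the moment, N m; "grip_width": finger opening in m; "finger_force": force on a finger pad.
Only numpy, scipy, OpenCV 4.12 (cv2) and the standard library are available. Lean on these libraries where they do the work, as an engineer would, in place of code of your own. Each camera call takes 0.05 s, during which the arm holds its last target. There are 200 camera calls.

## Working session

There is one attempt and no reset: what is moved stays moved. The work goes in short steps, Python scripts to look and compute and a shell command to move; the robot and the scene stay as the last step left them, time stands still between calls to the robot, and variables do not carry over. Pictures are saved under pics/ and viewed, at most 10 in all, crops included, and the job is handed in when it is done.

```bash
mkdir -p pics; cat > h.py <<'E'
import numpy as np, cv2
from station import read_state, vision, job, spot_in, manip
def w(cam,uv,d=None,z=None):
    c=vision.calibration(cam);K=np.array(c["intrinsics"]);T=np.array(c["cam_to_world"])
    r=np.linalg.inv(K)@np.array([uv[0],uv[1],1.0])
    if d is not None: return (T@np.r_[r*d,1])[:3]
    rw=T[:3,:3]@r; o=T[:3,3]; return o+rw*(z-o[2])/rw[2]
E
python3 - <<'E'
from h import *
s=read_state();print(s);print(manip.tcp_to_grasp)
for c in ("top","side"):
    p,d=vision.camera(c);cv2.imwrite(f"pics/{c}0.png",p);np.save(f"{c}0.npy",d)
    for n,z in (("lever_grip",.139),("lever_pivot",.098),("screw_mark",.08),("lever_rest",.082),("jig_bottle",.08),("bottle0",.188),("cap_dish",.02),("jar",.1)):
        for r in spot_in(c,n)[:3]:
            u=r["xy"];dd=d[int(u[1]),int(u[0])]
            print(c,n,round(r["conf"],2),np.round(u),w(c,u,d=dd).round(3),w(c,u,z=z).round(3))
E
```

```text
{'clock': 0.0, 'joint_positions': array([ 1.16542434e+00,  3.00514270e-01,  1.52158789e+00,  3.55554189e-05,
        1.32068801e+00, -6.66017218e-02]), 'qvel': array([-0.00108312, -0.0010758 , -0.00144874, -0.00014758, -0.00361148,
       -0.00052632]), 'joint_torque': array([-6.98612857e-04, -5.43516326e+01, -3.61799097e+01, -1.68115241e-05,
        4.05444007e-03, -5.75909667e-05]), 'tcp_pos': array([0.18268409, 0.51852801, 0.23069475]), 'tcp_rot': array([-1.56736581e-04,  1.68580630e-01,  9.85687685e-01, -5.78139648e-04]), 'contact_force': array([-0.43416538,  0.42949754,  0.21403575]), 'moment': array([-0.06825368, -0.01868215,  0.00403744]), 'finger_force': 0.0, 'grip_width': 0.08545443548215978}
0.0187
top lever_grip 0.57 [267. 211.] [ 0.534 -0.077  0.096] [ 0.526 -0.078  0.139]
top lever_pivot 0.57 [269. 210.] [ 0.535 -0.079  0.095] [ 0.535 -0.079  0.098]
top screw_mark 0.89 [256. 214.] [ 0.529 -0.053  0.096] [ 0.532 -0.053  0.08 ]
top screw_mark 0.51 [223. 216.] [0.529 0.014 0.075] [0.528 0.014 0.08 ]
top lever_rest 0.74 [225. 220.] [0.525 0.013 0.045] [0.519 0.009 0.082]
top
[... 628 characters left out ...]
  0.097] [ 0.531 -0.076  0.1  ]
top jar 0.33 [400. 140.] [ 0.666 -0.341  0.134] [ 0.677 -0.35   0.1  ]
side lever_grip 0.82 [293. 215.] [ 0.526 -0.091  0.094] [ 0.5   -0.063  0.139]
side screw_mark 0.88 [280. 220.] [ 0.535 -0.061  0.094] [ 0.543 -0.069  0.08 ]
side lever_rest 0.87 [242. 272.] [0.535 0.044 0.016] [0.5   0.069 0.082]
side jig_bottle 0.97 [221. 255.] [0.556 0.074 0.084] [0.558 0.072 0.08 ]
side bottle0 0.88 [358. 144.] [ 0.571 -0.352  0.104] [ 0.515 -0.264  0.188]
side bottle0 0.6 [429. 174.] [ 0.4   -0.392  0.101] [ 0.365 -0.297  0.188]
side cap_dish 0.87 [225. 294.] [0.514 0.104 0.025] [0.517 0.103 0.02 ]
side jar 0.87 [383. 178.] [ 0.475 -0.332  0.076] [ 0.463 -0.309  0.1  ]
```

View pics/top0.png

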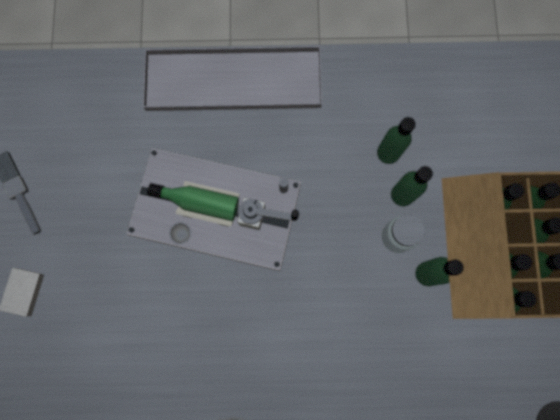

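View pics/side0.png

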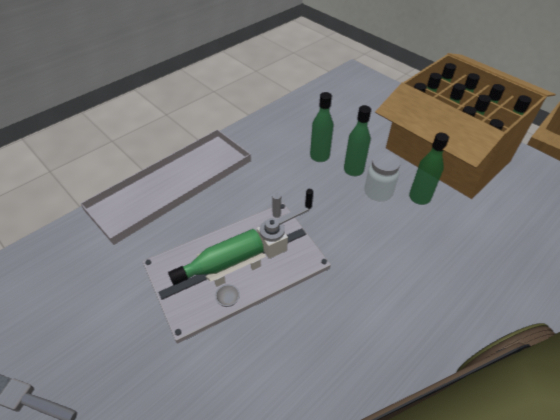

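The top view shows the pivot near (251,208), the black grip at (295,214) and the rest post at (284,186). The networks misplace the grip and the rest, so I'll zoom in.

```bash
python3 - <<'E'
from h import *
a=cv2.imread("pics/top0.png")[165:245,220:310];b=cv2.imread("pics/side0.png")[180:270,240:330]
cv2.imwrite("pics/z.png",np.hstack([cv2.resize(a,(450,400),interpolation=cv2.INTER_CUBIC),cv2.resize(b,(350,350),interpolation=cv2.INTER_CUBIC)[:400] if 0 else cv2.resize(b,(350,400),interpolation=cv2.INTER_CUBIC)]))
d=np.load("top0.npy")
for n,u,z in(("grip",(295,215),.139),("rest",(284,185),.082),("piv",(251,208),.098)):
    print(n,w("top",u,z=z).round(4),w("top",u,d=d[u[1],u[0]]).round(4))
h=lambda c,uv:w(c,uv,d=np.load(c+"0.npy")[uv[1],uv[0]]).round(4)
print(vision.calibration("top")["cam_to_world"].round(3))
# points in the height band near jig
K=vision.calibration("top")["intrinsics"]
P={(u,v):w("top",(u,v),d=d[v,u]) for v in range(170,230) for u in range(270,305) if d[v,u]>0}
for lo,hi in((.11,.16),):
    q=np.array([p for p in P.values() if lo<p[2]<hi]);print(len(q),q.round(3) if len(q)<20 else (q.min(0),q.max(0)))
q=np.array([p for k,p in P.items() if .06<p[2]<.092 and k[1]<197]);print(len(q),q.round(3))
E
```

```text
grip [ 0.5174 -0.1308  0.139 ] [ 0.5173 -0.1308  0.1392]
rest [ 0.5905 -0.1112  0.082 ] [ 0.5909 -0.1113  0.0802]
piv [ 0.5406 -0.0442  0.098 ] [ 0.5398 -0.0444  0.1022]
[[-0.017 -0.981  0.195  0.342]
 [-1.     0.018  0.003 -0.104]
 [-0.006 -0.194 -0.981  1.115]
 [ 0.     0.     0.     1.   ]]
72 (array([ 0.5140336 , -0.13680429,  0.11002644]), array([ 0.52931263, -0.12308814,  0.14327184]))
91 [[ 0.606 -0.105  0.079]
 [ 0.605 -0.107  0.084]
 [ 0.605 -0.109  0.085]
 [ 0.605 -0.112  0.082]
 [ 0.606 -0.114  0.081]
 [ 0.606 -0.116  0.079]
 [ 0.603 -0.103  0.083]
 [ 0.603 -0.105  0.081]
 [ 0.603 -0.107  0.083]
 [ 0.603 -0.109  0.081]
 [ 0.603 -0.111  0.083]
 [ 0.604 -0.114  0.077]
 [ 0.603 -0.116  0.083]
 [ 0.603 -0.118  0.083]
 [ 0.6   -0.103  0.086]
 [ 0.601 -0.105  0.082]
 [ 0.601 -0.107  0.084]
 [ 0.601 -0.109  0.083]
 [ 0.6   -0.111  0.084]
 [ 0.601 -0.114  0.082]
 [ 0.601 -0.116  0.081]
 [ 0.601 -0.118  0.083]
 [ 0.598 -0.101  0.086]
 [ 0.599 -0.103  0.084]
 [ 0.598 -0.105  0.085]
 [ 0.599 -0.107  0.083]
 [ 0.6   -0.109  0.079]
 [ 0.598 -0.111  0.087]
 [ 0.598 -0.113  0.085]
 [ 0.5
[... 782 characters left out ...]
71]
 [ 0.595 -0.101  0.066]
 [ 0.591 -0.103  0.08 ]
 [ 0.59  -0.105  0.084]
 [ 0.591 -0.107  0.082]
 [ 0.59  -0.109  0.083]
 [ 0.591 -0.111  0.08 ]
 [ 0.59  -0.113  0.085]
 [ 0.59  -0.115  0.083]
 [ 0.59  -0.117  0.082]
 [ 0.594 -0.12   0.065]
 [ 0.591 -0.103  0.071]
 [ 0.588 -0.105  0.083]
 [ 0.587 -0.107  0.086]
 [ 0.589 -0.109  0.081]
 [ 0.589 -0.111  0.081]
 [ 0.589 -0.115  0.079]
 [ 0.591 -0.117  0.072]
 [ 0.591 -0.103  0.062]
 [ 0.589 -0.105  0.07 ]
 [ 0.588 -0.107  0.073]
 [ 0.589 -0.109  0.072]
 [ 0.588 -0.111  0.077]
 [ 0.588 -0.113  0.075]
 [ 0.589 -0.115  0.069]
 [ 0.591 -0.118  0.061]
 [ 0.589 -0.107  0.062]
 [ 0.588 -0.109  0.064]
 [ 0.588 -0.111  0.066]
 [ 0.589 -0.113  0.063]]
```

View pics/z.png

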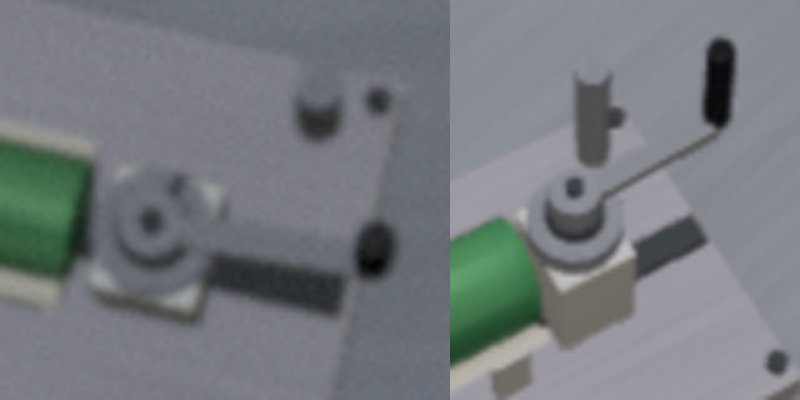

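The crop puts the hub at top pixel (250,209), the collar mark at (256,202), the grip at (295,214) and the post top at (284,186). That gives pivot ≈ (0.5385,-0.0425), grip ≈ (0.5215,-0.130) and rest ≈ (0.597,-0.1105). Both radii come out at about 90 mm, as they should. I'll move above the grip with the closing line tangential to the lever's arc.

```bash
python3 -m crank '[{"x":-4.5,"y":-4.2,"wz":7},{"x":-9,"y":-8.3,"wz":14},{"x":-13.5,"y":-12.5,"wz":21},{"x":-18,"y":-16.6,"wz":28},{"x":-22.5,"y":-20.8,"wz":35},{"x":-27,"y":-25,"wz":42},{"x":-31.5,"y":-29.2,"wz":49},{"x":-36,"y":-33.4,"wz":56}]' 1 40
cat >> h.py <<'E'
from scipy.spatial.transform import Rotation as R
def go(p,ang):  # shift (cm, tool axes) and wz (deg) so tcp->p and tool y -> world angle ang deg (tool down)
    s=read_state();q=s["tcp_rot"];r=R.from_quat([q[1],q[2],q[3],q[0]]);M=r.as_matrix()
    a=np.degrees(np.arctan2(M[1,1],M[0,1]));z=M[:,2]
    dw=-(ang-a);dw=(dw+90)%180-90
    print("shift",(M.T@(np.array(p)-s["tcp_pos"])*100).round(2),"wz",round(dw,1),"tilt",z.round(3),"tcp",s["tcp_pos"].round(4),"F",s["contact_force"].round(1),"t",s["clock"])
E
python3 -c "
from h import *
go([.5215,-.13,.18],-11);print(read_state()['joint_positions'].round(2))"
```

```text
shift [-53.5  -49.93   5.13] wz 81.6 tilt [ 0. -0. -1.] tcp [0.1828 0.5187 0.2313] F [0.7 0.3 0.1] t 0.9
[ 1.17  0.3   1.52 -0.    1.32 -0.07]invalid input
```

```bash
python3 -m crank '[{"x":-4.5,"y":-4.2,"z":0,"wx":0,"wy":0,"wz":7}]'; echo; python3 -m crank '[{"x":-4.5,"y":-4.2,"wz":7}]' 1 ; echo; python3 -c "
from h import *
go([.5215,-.13,.18],-11)"
```

```text
clock: 1.02
tcp_pos: [0.2107, 0.4648, 0.2306]
tcp_rot: [-0.0, 0.228, 0.974, -0.0]
contact_force: [1.9, -0.2, 0.7]
grip_width: 0.0852
finger_force: 0.0


shift [-54.26 -39.5    5.07] wz 74.7 tilt [-0. -0. -1.] tcp [0.2107 0.4648 0.2306] F [ 1.9 -0.2  0.7] t 1.025invalid input
```

```bash
python3 -m crank '[{"x":-5,"y":-3.6,"wz":7},{"x":-10,"y":-7.2,"wz":14},{"x":-15,"y":-10.8,"wz":21},{"x":-20,"y":-14.4,"wz":28},{"x":-25,"y":-18,"wz":35},{"x":-30,"y":-21.6,"wz":42},{"x":-35,"y":-25.2,"wz":49},{"x":-40,"y":-28.8,"wz":56}]' - 40 ; echo; python3 -c "
from h import *
go([.5215,-.13,.18],-11)"
```

```text
shift [-54.26 -39.5    5.07] wz 74.7 tilt [-0. -0. -1.] tcp [0.2107 0.4648 0.2306] F [ 1.9 -0.2  0.7] t 1.025invalid input
```

All six keys seem to be required.

```bash
python3 -m crank '[{"x":-5,"y":-3.6,"z":0,"wx":0,"wy":0,"wz":7},{"x":-10,"y":-7.2,"z":0,"wx":0,"wy":0,"wz":14},{"x":-15,"y":-10.8,"z":0,"wx":0,"wy":0,"wz":21},{"x":-20,"y":-14.4,"z":0,"wx":0,"wy":0,"wz":28},{"x":-25,"y":-18,"z":0,"wx":0,"wy":0,"wz":35},{"x":-30,"y":-21.6,"z":0,"wx":0,"wy":0,"wz":42},{"x":-35,"y":-25.2,"z":0,"wx":0,"wy":0,"wz":49},{"x":-40,"y":-28.8,"z":0,"wx":0,"wy":0,"wz":56}]' 1 40 ; echo; python3 -c "
from h import *
go([.5215,-.13,.18],-11)"
```

```text
clock: 2.02
tcp_pos: [0.4421, 0.0263, 0.2316]
tcp_rot: [0.0, 0.66, 0.751, 0.0]
contact_force: [0.4, 1.1, 0.2]
grip_width: 0.0856
finger_force: 0.0

shift [-16.51   5.87   5.17] wz 18.3 tilt [ 0.001  0.    -1.   ] tcp [0.4421 0.0263 0.2316] F [0.4 1.1 0.2] t 2.025
```

```bash
python3 -m crank '[{"x":-5,"y":1.8,"z":1.5,"wx":0,"wy":0,"wz":6},{"x":-10,"y":3.6,"z":3,"wx":0,"wy":0,"wz":12},{"x":-15,"y":5.2,"z":5,"wx":0,"wy":0,"wz":18},{"x":-16,"y":5.7,"z":5,"wx":0,"wy":0,"wz":18},{"x":-16,"y":5.7,"z":5,"wx":0,"wy":0,"wz":18},{"x":-16,"y":5.7,"z":5,"wx":0,"wy":0,"wz":18}]' ; echo; python3 -c "
from h import *
go([.5215,-.13,.101],-11)
for c in('top','side'): cv2.imwrite(f'pics/{c}1.png',vision.camera(c)[0])
a=cv2.imread('pics/side1.png')[110:290,200:400];b=cv2.imread('pics/top1.png')[130:260,210:340]
cv2.imwrite('pics/z1.png',np.hstack([cv2.resize(a,(400,400)),cv2.resize(b,(400,400))]))"
```

```text
clock: 2.78
tcp_pos: [0.5189, -0.1218, 0.1819]
tcp_rot: [0.0, 0.768, 0.641, 0.0]
contact_force: [-0.8, -0.5, 0.7]
grip_width: 0.0852
finger_force: 0.0

shift [-0.76  0.39  8.09] wz 0.7 tilt [ 0.001 -0.    -1.   ] tcp [ 0.5189 -0.1218  0.1819] F [-0.8 -0.5  0.7] t 2.775
```

View pics/z1.png

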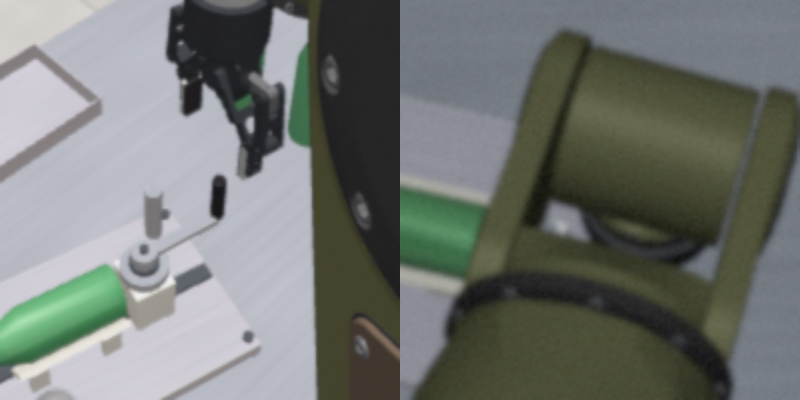

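The side crop shows the open fingers above the grip, one on each side of it. The top camera's view is blocked by the arm. Next I'll centre, descend and close.

```bash
python3 -m crank '[{"x":-0.8,"y":0.4,"z":0,"wx":0,"wy":0,"wz":1},{"x":-0.8,"y":0.4,"z":3,"wx":0,"wy":0,"wz":1},{"x":-0.8,"y":0.4,"z":6,"wx":0,"wy":0,"wz":1},{"x":-0.8,"y":0.4,"z":8,"wx":0,"wy":0,"wz":1},{"x":-0.8,"y":0.4,"z":8,"wx":0,"wy":0,"wz":1},{"x":-0.8,"y":0.4,"z":8,"wx":0,"wy":0,"wz":1}]' ; echo; python3 -m crank '[{"x":0,"y":0,"z":0,"wx":0,"wy":0,"wz":0},{"x":0,"y":0,"z":0,"wx":0,"wy":0,"wz":0},{"x":0,"y":0,"z":0,"wx":0,"wy":0,"wz":0},{"x":0,"y":0,"z":0,"wx":0,"wy":0,"wz":0},{"x":0,"y":0,"z":0,"wx":0,"wy":0,"wz":0},{"x":0,"y":0,"z":0,"wx":0,"wy":0,"wz":0}]' 0 40;python3 -c "
from h import *
go([.5215,-.13,.101],-11)"
```

```text
clock: 3.62
tcp_pos: [0.522, -0.1316, 0.1023]
tcp_rot: [0.001, 0.774, 0.633, 0.0]
contact_force: [0.2, 0.8, 0.7]
grip_width: 0.0851
finger_force: 0.0

clock: 4.38
tcp_pos: [0.5216, -0.1314, 0.1014]
tcp_rot: [0.0, 0.774, 0.633, 0.0]
contact_force: [-0.5, -0.8, 1.5]
grip_width: 0.0149
finger_force: 38.9
shift [ 0.14 -0.04  0.04] wz -0.4 tilt [ 0. -0. -1.] tcp [ 0.5216 -0.1314  0.1014] F [-0.5 -0.8  1.5] t 4.375
```

```bash
python3 -m crank '[{"x":0.01,"y":-0.47,"z":0,"wx":0,"wy":0,"wz":3},{"x":0.05,"y":-0.94,"z":0,"wx":0,"wy":0,"wz":6},{"x":0.11,"y":-1.41,"z":0,"wx":0,"wy":0,"wz":9},{"x":0.2,"y":-1.87,"z":0,"wx":0,"wy":0,"wz":12},{"x":0.31,"y":-2.33,"z":0,"wx":0,"wy":0,"wz":15},{"x":0.44,"y":-2.78,"z":0,"wx":0,"wy":0,"wz":18},{"x":0.6,"y":-3.22,"z":0,"wx":0,"wy":0,"wz":21},{"x":0.78,"y":-3.66,"z":0,"wx":0,"wy":0,"wz":24}]'
cat >> h.py <<'E'
P=np.array([.5385,-.0425])
def st():
    s=read_state();q=s["tcp_rot"];M=R.from_quat([q[1],q[2],q[3],q[0]]).as_matrix();v=s["tcp_pos"][:2]-P
    print("r %.4f ang %.2f yaw-y %.2f"%(np.hypot(*v),np.degrees(np.arctan2(v[1],v[0])),np.degrees(np.arctan2(M[1,1],M[0,1]))),"Ftool",(M.T@s["contact_force"]).round(1),"t",s["clock"],"grip",s["finger_force"].round(1))
E
python3 -c "
from h import *
st()"
```

```text
clock: 5.38
tcp_pos: [0.4871, -0.1166, 0.1014]
tcp_rot: [0.0, 0.889, 0.458, -0.0]
contact_force: [-0.6, -1.3, 1.8]
grip_width: 0.0154
finger_force: 39.0Traceback (most recent call last):
  File "<string>", line 3, in <module>
    st()
    ~~^^
  File "h.py", line 17, in st
    print("r %.4f ang %.2f yaw-y %.2f"%(np.hypot(*v),np.degrees(np.arctan2(v[1],v[0])),np.degrees(np.arctan2(M[1,1],M[0,1]))),"Ftool",(M.T@s["contact_force"]).round(1),"t",s["clock"],"grip",s["finger_force"].round(1))
                                                                                                                                                                                              ^^^^^^^^^^^^^^^^^^^^^^^
AttributeError: 'float' object has no attribute 'round'
```

```bash
sed -i 's/s\["finger_force"\].round(1)/round(s["finger_force"],1)/' h.py
cat > chk.py <<'E'
from h import *
import sys
st()
s=read_state();q=s["tcp_rot"];M=R.from_quat([q[1],q[2],q[3],q[0]]).as_matrix()
sys.exit(int(abs((M.T@s["contact_force"])[1])>4))
E
c(){ python3 chk.py; }
c; python3 -m crank '[{"x":0.02,"y":-0.31,"z":0,"wx":0,"wy":0,"wz":2},{"x":0.02,"y":-0.31,"z":0,"wx":0,"wy":0,"wz":2}]' >/dev/null; c &&
python3 -m crank '[{"x":0.01,"y":-0.16,"z":0,"wx":0,"wy":0,"wz":1},{"x":0.01,"y":-0.16,"z":0,"wx":0,"wy":0,"wz":1}]' >/dev/null && c &&
python3 -m crank '[{"x":0.01,"y":-0.16,"z":0,"wx":0,"wy":0,"wz":1},{"x":0.01,"y":-0.16,"z":0,"wx":0,"wy":0,"wz":1}]' >/dev/null && c &&
python3 -m crank '[{"x":0.01,"y":-0.16,"z":0,"wx":0,"wy":0,"wz":1},{"x":0.01,"y":-0.16,"z":0,"wx":0,"wy":0,"wz":1}]' >/dev/null && c &&
python3 -m crank '[{"x":0.01,"y":-0.16,"z":0,"wx":0,"wy":0,"wz":1},{"x":0.01,"y":-0.16,"z":0,"wx":0,"wy":0,"wz":1}]' >/dev/null && c &&
python3 -m crank '[{"x":0.01,"y":-0.16,"z":0,"wx":0,"wy":0,"wz":1},{"x":0.01,"y":-0.16,"z":0,"wx":0,"wy":0,"wz":1}]' >/dev/null && c
```

```text
r 0.0902 ang -124.75 yaw-y -35.51 Ftool [-1.4  0.3 -1.8] t 5.375 grip 39.0
r 0.0901 ang -126.72 yaw-y -37.42 Ftool [-5.5 -0.4 -2.7] t 5.625 grip 39.2
r 0.0901 ang -127.67 yaw-y -38.40 Ftool [-5.9 -0.6 -2.7] t 5.875 grip 39.2
r 0.0901 ang -128.70 yaw-y -39.40 Ftool [-6.1 -0.3 -3.8] t 6.125 grip 39.2
r 0.0900 ang -129.70 yaw-y -40.41 Ftool [-7.8  1.3 -4.5] t 6.375 grip 39.3
r 0.0900 ang -130.72 yaw-y -41.40 Ftool [-8.2  0.6 -4.3] t 6.625 grip 39.3
r 0.0900 ang -131.74 yaw-y -42.41 Ftool [-9.5  0.6 -4.7] t 6.875 grip 39.3
```

```bash

c(){ python3 chk.py; }
python3 -m crank '[{"x":-0.04,"y":-0.16,"z":0,"wx":0,"wy":0,"wz":1},{"x":-0.04,"y":-0.16,"z":0,"wx":0,"wy":0,"wz":1}]' >/dev/null && c &&
python3 -m crank '[{"x":-0.01,"y":-0.16,"z":0,"wx":0,"wy":0,"wz":1},{"x":-0.01,"y":-0.16,"z":0,"wx":0,"wy":0,"wz":1}]' >/dev/null && c &&
python3 -m crank '[{"x":-0.01,"y":-0.16,"z":0,"wx":0,"wy":0,"wz":1},{"x":-0.01,"y":-0.16,"z":0,"wx":0,"wy":0,"wz":1}]' >/dev/null && c &&
python3 -m crank '[{"x":0.01,"y":-0.16,"z":0,"wx":0,"wy":0,"wz":1},{"x":0.01,"y":-0.16,"z":0,"wx":0,"wy":0,"wz":1}]' >/dev/null && c &&
python3 -m crank '[{"x":0.01,"y":-0.16,"z":0,"wx":0,"wy":0,"wz":1},{"x":0.01,"y":-0.16,"z":0,"wx":0,"wy":0,"wz":1}]' >/dev/null && c &&
python3 -m crank '[{"x":0.01,"y":-0.16,"z":0,"wx":0,"wy":0,"wz":1},{"x":0.01,"y":-0.16,"z":0,"wx":0,"wy":0,"wz":1}]' >/dev/null && c &&
python3 -m crank '[{"x":0.01,"y":-0.16,"z":0,"wx":0,"wy":0,"wz":1},{"x":0.01,"y":-0.16,"z":0,"wx":0,"wy":0,"wz":1}]' >/dev/null && c
```

```text
r 0.0900 ang -132.79 yaw-y -43.40 Ftool [-6.6  1.1 -3.1] t 7.125 grip 39.2
r 0.0900 ang -133.81 yaw-y -44.39 Ftool [-5.3  1.  -3.4] t 7.375 grip 39.2
r 0.0900 ang -134.86 yaw-y -45.41 Ftool [-5.8  0.1 -3.1] t 7.625 grip 39.2
r 0.0900 ang -135.89 yaw-y -46.40 Ftool [-6.4  0.5 -4. ] t 7.875 grip 39.2
r 0.0900 ang -136.91 yaw-y -47.41 Ftool [-8.2  0.8 -3.5] t 8.125 grip 39.3
r 0.0899 ang -137.94 yaw-y -48.40 Ftool [-7.5  0.5 -4.9] t 8.375 grip 39.3
r 0.0899 ang -138.97 yaw-y -49.41 Ftool [-8.5  0.4 -3.9] t 8.625 grip 39.3
```

```bash

c(){ python3 chk.py; }
python3 -m crank '[{"x":-0.06,"y":-0.16,"z":0,"wx":0,"wy":0,"wz":1},{"x":-0.06,"y":-0.16,"z":0,"wx":0,"wy":0,"wz":1}]' >/dev/null && c &&
python3 -m crank '[{"x":0,"y":-0.16,"z":0,"wx":0,"wy":0,"wz":1},{"x":0,"y":-0.16,"z":0,"wx":0,"wy":0,"wz":1}]' >/dev/null && c &&
python3 -m crank '[{"x":0,"y":-0.16,"z":0,"wx":0,"wy":0,"wz":1},{"x":0,"y":-0.16,"z":0,"wx":0,"wy":0,"wz":1}]' >/dev/null && c &&
python3 -m crank '[{"x":0,"y":-0.16,"z":0,"wx":0,"wy":0,"wz":1},{"x":0,"y":-0.16,"z":0,"wx":0,"wy":0,"wz":1}]' >/dev/null && c &&
python3 -m crank '[{"x":0,"y":-0.16,"z":0,"wx":0,"wy":0,"wz":1},{"x":0,"y":-0.16,"z":0,"wx":0,"wy":0,"wz":1}]' >/dev/null && c &&
python3 -m crank '[{"x":0,"y":-0.16,"z":0,"wx":0,"wy":0,"wz":1},{"x":0,"y":-0.16,"z":0,"wx":0,"wy":0,"wz":1}]' >/dev/null && c &&
python3 -m crank '[{"x":0,"y":-0.16,"z":0,"wx":0,"wy":0,"wz":1},{"x":0,"y":-0.16,"z":0,"wx":0,"wy":0,"wz":1}]' >/dev/null && c &&
python3 -m crank '[{"x":0,"y":-0.16,"z":0,"wx":0,"wy":0,"wz":1},{"x":0,"y":-0.16,"z":0,"wx":0,"wy":0,"wz":1}]' >/dev/null && c &&
python3 -m crank '[{"x":0,"y":-0.16,"z":0,"wx":0,"wy":0,"wz":1},{"x":0,"y":-0.16,"z":0,"wx":0,"wy":0,"wz":1}]' >/dev/null && c &&
python3 -m crank '[{"x":0,"y":-0.16,"z":0,"wx":0,"wy":0,"wz":1},{"x":0,"y":-0.16,"z":0,"wx":0,"wy":0,"wz":1}]' >/dev/null && c
```

```text
r 0.0900 ang -140.01 yaw-y -50.41 Ftool [-3.4 -0.1 -2.3] t 8.875 grip 39.1
r 0.0901 ang -141.06 yaw-y -51.42 Ftool [-3.3  1.2 -2.5] t 9.125 grip 39.1
r 0.0901 ang -142.10 yaw-y -52.43 Ftool [-2.1  1.4 -2.2] t 9.375 grip 39.1
r 0.0901 ang -143.10 yaw-y -53.43 Ftool [-1.2  1.2 -1.2] t 9.625 grip 39.0
r 0.0901 ang -144.11 yaw-y -54.43 Ftool [-0.7  0.7 -1.1] t 9.875 grip 39.0
r 0.0901 ang -145.13 yaw-y -55.43 Ftool [ 0.4  0.8 -2.8] t 10.125 grip 39.0
r 0.0901 ang -146.16 yaw-y -56.43 Ftool [ 1.2  0.8 -1. ] t 10.375 grip 39.0
r 0.0901 ang -147.17 yaw-y -57.43 Ftool [1.3 0.8 0.1] t 10.625 grip 38.9
r 0.0901 ang -148.19 yaw-y -58.43 Ftool [1.2 1.5 0.2] t 10.875 grip 38.9
r 0.0901 ang -149.20 yaw-y -59.43 Ftool [ 3.4  1.1 -0.1] t 11.125 grip 38.9
```

```bash

c(){ python3 chk.py; }
python3 -m crank '[{"x":0.03,"y":-0.16,"z":0,"wx":0,"wy":0,"wz":1},{"x":0.03,"y":-0.16,"z":0,"wx":0,"wy":0,"wz":1}]' >/dev/null && c &&
python3 -m crank '[{"x":0.01,"y":-0.16,"z":0,"wx":0,"wy":0,"wz":1},{"x":0.01,"y":-0.16,"z":0,"wx":0,"wy":0,"wz":1}]' >/dev/null && c &&
python3 -m crank '[{"x":0.01,"y":-0.16,"z":0,"wx":0,"wy":0,"wz":1},{"x":0.01,"y":-0.16,"z":0,"wx":0,"wy":0,"wz":1}]' >/dev/null && c &&
python3 -m crank '[{"x":0.01,"y":-0.16,"z":0,"wx":0,"wy":0,"wz":1},{"x":0.01,"y":-0.16,"z":0,"wx":0,"wy":0,"wz":1}]' >/dev/null && c &&
python3 -m crank '[{"x":0,"y":-0.16,"z":0,"wx":0,"wy":0,"wz":1},{"x":0,"y":-0.16,"z":0,"wx":0,"wy":0,"wz":1}]' >/dev/null && c &&
python3 -m crank '[{"x":0.01,"y":-0.16,"z":0,"wx":0,"wy":0,"wz":1},{"x":0.01,"y":-0.16,"z":0,"wx":0,"wy":0,"wz":1}]' >/dev/null && c &&
python3 -m crank '[{"x":0,"y":-0.16,"z":0,"wx":0,"wy":0,"wz":1},{"x":0,"y":-0.16,"z":0,"wx":0,"wy":0,"wz":1}]' >/dev/null && c &&
python3 -m crank '[{"x":0.01,"y":-0.16,"z":0,"wx":0,"wy":0,"wz":1},{"x":0.01,"y":-0.16,"z":0,"wx":0,"wy":0,"wz":1}]' >/dev/null && c &&
python3 -m crank '[{"x":0,"y":-0.16,"z":0,"wx":0,"wy":0,"wz":1},{"x":0,"y":-0.16,"z":0,"wx":0,"wy":0,"wz":1}]' >/dev/null && c &&
python3 -m crank '[{"x":0.01,"y":-0.16,"z":0,"wx":0,"wy":0,"wz":1},{"x":0.01,"y":-0.16,"z":0,"wx":0,"wy":0,"wz":1}]' >/dev/null && c
```

```text
r 0.0900 ang -150.22 yaw-y -60.43 Ftool [-0.2  0.3 -1.9] t 11.375 grip 39.1
r 0.0900 ang -151.25 yaw-y -61.43 Ftool [-1.9  1.9 -3.4] t 11.625 grip 39.2
r 0.0899 ang -152.27 yaw-y -62.43 Ftool [-5.4  2.2 -3.9] t 11.875 grip 39.3
r 0.0899 ang -153.28 yaw-y -63.43 Ftool [-6.   1.9 -4.2] t 12.125 grip 39.3
r 0.0899 ang -154.32 yaw-y -64.42 Ftool [-4.5  2.  -3.2] t 12.375 grip 39.3
r 0.0898 ang -155.34 yaw-y -65.43 Ftool [-5.5  1.5 -3.7] t 12.625 grip 39.3
r 0.0898 ang -156.35 yaw-y -66.43 Ftool [-6.4  2.5 -4. ] t 12.875 grip 39.3
r 0.0898 ang -157.34 yaw-y -67.42 Ftool [-7.4  2.  -5.3] t 13.125 grip 39.4
r 0.0898 ang -158.18 yaw-y -68.42 Ftool [-7.   5.  -3.8] t 13.375 grip 39.4
```

```bash
sed -i 's/^s=read_state();q/s=read_state();print("mz",s["moment"].round(2));q/; s/>4/>11/' chk.py
c(){ python3 chk.py; }
c
python3 -m crank '[{"x":-0.04,"y":-0.05,"z":0,"wx":0,"wy":0,"wz":0.3},{"x":-0.04,"y":-0.05,"z":0,"wx":0,"wy":0,"wz":0.3}]' >/dev/null ; c &&
python3 -m crank '[{"x":-0.02,"y":-0.05,"z":0,"wx":0,"wy":0,"wz":0.3},{"x":-0.02,"y":-0.05,"z":0,"wx":0,"wy":0,"wz":0.3}]' >/dev/null && c
```

```text
r 0.0898 ang -158.18 yaw-y -68.42 Ftool [-7.   5.  -3.8] t 13.375 grip 39.4
mz [-1.19  0.55 -0.01]
r 0.0898 ang -158.40 yaw-y -68.71 Ftool [-3.1  6.4 -1.5] t 13.625 grip 39.2
mz [-1.08  0.06  0.  ]
r 0.0898 ang -158.67 yaw-y -69.00 Ftool [-1.1  6.8 -1.3] t 13.875 grip 39.1
mz [-1.13 -0.22  0.03]
```

```bash
c(){ python3 chk.py; }
python3 -m crank '[{"x":0,"y":-0.05,"z":0,"wx":0,"wy":0,"wz":0.3},{"x":0,"y":-0.05,"z":0,"wx":0,"wy":0,"wz":0.3}]' >/dev/null ; c &&
python3 -m crank '[{"x":0,"y":-0.05,"z":0,"wx":0,"wy":0,"wz":0.3},{"x":0,"y":-0.05,"z":0,"wx":0,"wy":0,"wz":0.3}]' >/dev/null && c &&
python3 -m crank '[{"x":0,"y":-0.05,"z":0,"wx":0,"wy":0,"wz":0.3},{"x":0,"y":-0.05,"z":0,"wx":0,"wy":0,"wz":0.3}]' >/dev/null && c
```

```text
r 0.0898 ang -158.92 yaw-y -69.30 Ftool [-1.4  7.3 -0.5] t 14.125 grip 39.2
mz [-1.26 -0.25 -0.05]
r 0.0898 ang -159.17 yaw-y -69.60 Ftool [-1.8  7.9 -0.4] t 14.375 grip 39.2
mz [-1.45 -0.3  -0.02]
r 0.0898 ang -159.43 yaw-y -69.90 Ftool [-1.6  9.5 -0.7] t 14.625 grip 39.2
mz [-1.56 -0.27  0.02]
```

```bash
python3 -m crank '[{"x":0,"y":0,"z":0,"wx":0,"wy":0,"wz":0},{"x":0,"y":0,"z":0,"wx":0,"wy":0,"wz":0},{"x":0,"y":0,"z":0,"wx":0,"wy":0,"wz":0}]' >/dev/null ; python3 chk.py
python3 - <<'E'
from h import *
for c in ("side",):
    p,d=vision.camera(c);cv2.imwrite("pics/s2.png",cv2.resize(p[150:300,200:400],(800,600),interpolation=cv2.INTER_CUBIC))
    print(spot_in(c,"screw_mark")[:2])
E
```

```text
r 0.0898 ang -159.42 yaw-y -69.90 Ftool [-0.8  8.7 -0.8] t 15.0 grip 39.2
mz [-1.55 -0.31  0.06]
[{'xy': [272.4, 229.1], 'conf': 0.97}]
```

View pics/s2.png

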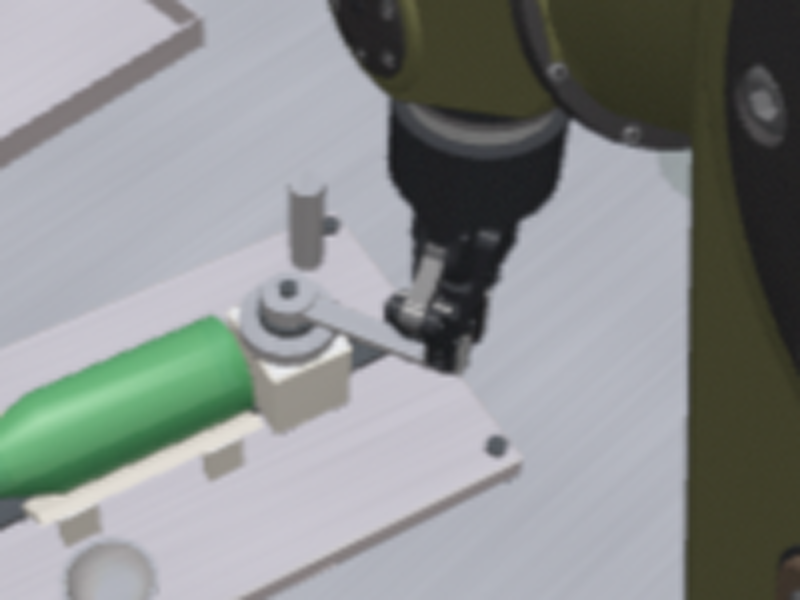

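The side crop shows the fingers on the grip and the lever turned toward the camera. The hub hides the mark, and nothing else is disturbed. The force is steady at 8.7 N, so I'll bring it up to about 14 N.

```bash
c(){ python3 chk.py; }
python3 -m crank '[{"x":0,"y":-0.05,"z":0,"wx":0,"wy":0,"wz":0.3},{"x":0,"y":-0.05,"z":0,"wx":0,"wy":0,"wz":0.3}]' >/dev/null ; c &&
python3 -m crank '[{"x":0,"y":-0.05,"z":0,"wx":0,"wy":0,"wz":0.3},{"x":0,"y":-0.05,"z":0,"wx":0,"wy":0,"wz":0.3}]' >/dev/null && c &&
python3 -m crank '[{"x":0,"y":-0.05,"z":0,"wx":0,"wy":0,"wz":0.3},{"x":0,"y":-0.05,"z":0,"wx":0,"wy":0,"wz":0.3}]' >/dev/null && c
```

```text
r 0.0898 ang -159.68 yaw-y -70.20 Ftool [-1.9  9.8  0.4] t 15.35 grip 39.3
mz [-1.75 -0.38  0.06]
r 0.0898 ang -159.94 yaw-y -70.50 Ftool [-1.7 10.6  0.2] t 15.6 grip 39.3
mz [-1.87 -0.42  0.05]
r 0.0898 ang -160.21 yaw-y -70.80 Ftool [-1.9 11.  -0.2] t 15.85 grip 39.3
mz [-2.05 -0.44  0.09]
```

```bash
c(){ python3 chk.py; }
python3 -m crank '[{"x":0,"y":-0.05,"z":0,"wx":0,"wy":0,"wz":0.3},{"x":0,"y":-0.05,"z":0,"wx":0,"wy":0,"wz":0.3}]' >/dev/null ; c
python3 -m crank '[{"x":0,"y":-0.05,"z":0,"wx":0,"wy":0,"wz":0.3},{"x":0,"y":-0.05,"z":0,"wx":0,"wy":0,"wz":0.3}]' >/dev/null ; c 
```

```text
r 0.0897 ang -160.46 yaw-y -71.10 Ftool [-1.3 12.  -0.8] t 16.1 grip 39.4
mz [-2.18 -0.45  0.12]
r 0.0897 ang -160.72 yaw-y -71.40 Ftool [-1.8 13.2 -0.5] t 16.35 grip 39.4
mz [-2.3  -0.53  0.07]
```

```bash
python3 -m crank '[{"x":0,"y":-0.06,"z":0,"wx":0,"wy":0,"wz":0.35},{"x":0,"y":-0.06,"z":0,"wx":0,"wy":0,"wz":0.35},{"x":0,"y":-0.06,"z":0,"wx":0,"wy":0,"wz":0.35},{"x":0,"y":-0.06,"z":0,"wx":0,"wy":0,"wz":0.35}]' >/dev/null ; python3 chk.py
python3 -m crank '[{"x":0,"y":0,"z":0,"wx":0,"wy":0,"wz":0},{"x":0,"y":0,"z":0,"wx":0,"wy":0,"wz":0},{"x":0,"y":0,"z":0,"wx":0,"wy":0,"wz":0},{"x":0,"y":0,"z":0,"wx":0,"wy":0,"wz":0},{"x":0,"y":0,"z":0,"wx":0,"wy":0,"wz":0},{"x":0,"y":0,"z":0,"wx":0,"wy":0,"wz":0},{"x":0,"y":0,"z":0,"wx":0,"wy":0,"wz":0},{"x":0,"y":0,"z":0,"wx":0,"wy":0,"wz":0}]' >/dev/null ; python3 chk.py
python3 -m crank '[{"x":0,"y":0,"z":0,"wx":0,"wy":0,"wz":0},{"x":0,"y":0,"z":0,"wx":0,"wy":0,"wz":0},{"x":0,"y":0,"z":0,"wx":0,"wy":0,"wz":0},{"x":0,"y":0,"z":0,"wx":0,"wy":0,"wz":0},{"x":0,"y":0,"z":0,"wx":0,"wy":0,"wz":0},{"x":0,"y":0,"z":0,"wx":0,"wy":0,"wz":0},{"x":0,"y":0,"z":0,"wx":0,"wy":0,"wz":0},{"x":0,"y":0,"z":0,"wx":0,"wy":0,"wz":0}]' >/dev/null ; python3 chk.py
```

```text
r 0.0897 ang -161.01 yaw-y -71.74 Ftool [-1.6 14.   0.4] t 16.85 grip 39.5
mz [-2.46 -0.53  0.12]
r 0.0897 ang -161.03 yaw-y -71.74 Ftool [-1.5 14.  -0.3] t 17.85 grip 39.5
mz [-2.53 -0.54  0.14]
r 0.0897 ang -161.00 yaw-y -71.74 Ftool [-1.3 14.3  0.5] t 18.85 grip 39.5
mz [-2.47 -0.51  0.15]
```

Held at 14 N for 2.25 s with the force and the angle steady. Next I'll swing back.

```bash
python3 -m crank '[{"x":0.01,"y":0.47,"z":0,"wx":0,"wy":0,"wz":-3},{"x":0.05,"y":0.94,"z":0,"wx":0,"wy":0,"wz":-6},{"x":0.11,"y":1.41,"z":0,"wx":0,"wy":0,"wz":-9},{"x":0.2,"y":1.87,"z":0,"wx":0,"wy":0,"wz":-12},{"x":0.31,"y":2.33,"z":0,"wx":0,"wy":0,"wz":-15},{"x":0.44,"y":2.78,"z":0,"wx":0,"wy":0,"wz":-18},{"x":0.6,"y":3.22,"z":0,"wx":0,"wy":0,"wz":-21},{"x":0.78,"y":3.66,"z":0,"wx":0,"wy":0,"wz":-24}]' >/dev/null; python3 chk.py
python3 -m crank '[{"x":0,"y":0,"z":0,"wx":0,"wy":0,"wz":0}]' >/dev/null; python3 chk.py
```

```text
r 0.0901 ang -137.76 yaw-y -47.67 Ftool [-3.8  2.3 -2.6] t 19.85 grip 39.5
mz [-0.55  0.22 -0.14]
r 0.0901 ang -137.78 yaw-y -47.80 Ftool [-4.4  1.4 -1.5] t 19.975 grip 39.6
mz [-0.73  0.15 -0.2 ]
```

```bash
python3 -m crank '[{"x":-0.01,"y":0.47,"z":0,"wx":0,"wy":0,"wz":-3},{"x":0.02,"y":0.94,"z":0,"wx":0,"wy":0,"wz":-6},{"x":0.08,"y":1.41,"z":0,"wx":0,"wy":0,"wz":-9},{"x":0.16,"y":1.87,"z":0,"wx":0,"wy":0,"wz":-12},{"x":0.27,"y":2.33,"z":0,"wx":0,"wy":0,"wz":-15},{"x":0.4,"y":2.78,"z":0,"wx":0,"wy":0,"wz":-18},{"x":0.56,"y":3.22,"z":0,"wx":0,"wy":0,"wz":-21},{"x":0.74,"y":3.66,"z":0,"wx":0,"wy":0,"wz":-24}]' >/dev/null; python3 chk.py
python3 -m crank '[{"x":0,"y":0,"z":0,"wx":0,"wy":0,"wz":0}]' >/dev/null; python3 chk.py
```

```text
r 0.0903 ang -113.84 yaw-y -23.75 Ftool [-5.4  0.3 -2.6] t 20.975 grip 39.5
mz [-0.67  0.12 -0.12]
r 0.0903 ang -113.82 yaw-y -23.83 Ftool [-4.5  2.4 -2.9] t 21.1 grip 39.6
mz [-0.84  0.   -0.15]
```

```bash
python3 -m crank '[{"x":-0.01,"y":0.47,"z":0,"wx":0,"wy":0,"wz":-3},{"x":0.02,"y":0.94,"z":0,"wx":0,"wy":0,"wz":-6},{"x":0.08,"y":1.41,"z":0,"wx":0,"wy":0,"wz":-9},{"x":0.16,"y":1.87,"z":0,"wx":0,"wy":0,"wz":-12},{"x":0.27,"y":2.33,"z":0,"wx":0,"wy":0,"wz":-15},{"x":0.4,"y":2.78,"z":0,"wx":0,"wy":0,"wz":-18},{"x":0.56,"y":3.22,"z":0,"wx":0,"wy":0,"wz":-21},{"x":0.74,"y":3.66,"z":0,"wx":0,"wy":0,"wz":-24}]' >/dev/null; python3 chk.py
python3 -m crank '[{"x":0,"y":0,"z":0,"wx":0,"wy":0,"wz":0}]' >/dev/null; python3 chk.py
```

```text
r 0.0905 ang -89.91 yaw-y 0.21 Ftool [-4.7  0.8 -3.2] t 22.1 grip 39.5
mz [-0.75 -0.16 -0.16]
r 0.0905 ang -89.84 yaw-y 0.17 Ftool [-5.5  1.7 -2.3] t 22.225 grip 39.5
mz [-0.8  -0.27 -0.11]
```

```bash
python3 -m crank '[{"x":-0.01,"y":0.47,"z":0,"wx":0,"wy":0,"wz":-3},{"x":0.02,"y":0.94,"z":0,"wx":0,"wy":0,"wz":-6},{"x":0.08,"y":1.41,"z":0,"wx":0,"wy":0,"wz":-9},{"x":0.16,"y":1.87,"z":0,"wx":0,"wy":0,"wz":-12},{"x":0.27,"y":2.33,"z":0,"wx":0,"wy":0,"wz":-15},{"x":0.4,"y":2.78,"z":0,"wx":0,"wy":0,"wz":-18},{"x":0.56,"y":3.22,"z":0,"wx":0,"wy":0,"wz":-21},{"x":0.74,"y":3.66,"z":0,"wx":0,"wy":0,"wz":-24}]' >/dev/null; python3 chk.py
python3 -m crank '[{"x":0,"y":0,"z":0,"wx":0,"wy":0,"wz":0}]' >/dev/null; python3 chk.py; python3 -c "
from h import *
go([.597,-.1105,.101],41)"
```

```text
r 0.0906 ang -65.97 yaw-y 24.21 Ftool [-4.3  0.6 -2.3] t 23.225 grip 39.4
mz [-0.59 -0.42 -0.15]
r 0.0906 ang -65.89 yaw-y 24.17 Ftool [-4.3  1.5 -2.4] t 23.35 grip 39.5
mz [-0.64 -0.56 -0.1 ]
shift [0.47 2.56 0.06] wz -16.8 tilt [ 0.002 -0.    -1.   ] tcp [ 0.5755 -0.1252  0.1016] F [ 3.1 -3.3  2.4] t 23.35
```

```bash
python3 -m crank '[{"x":-0.01,"y":0.47,"z":0,"wx":0,"wy":0,"wz":-3},{"x":0.02,"y":0.94,"z":0,"wx":0,"wy":0,"wz":-6},{"x":0.08,"y":1.41,"z":0,"wx":0,"wy":0,"wz":-9},{"x":0.16,"y":1.87,"z":0,"wx":0,"wy":0,"wz":-12},{"x":0.27,"y":2.33,"z":0,"wx":0,"wy":0,"wz":-15},{"x":0.33,"y":2.57,"z":0,"wx":0,"wy":0,"wz":-16.6},{"x":0.33,"y":2.57,"z":0,"wx":0,"wy":0,"wz":-16.6},{"x":0.33,"y":2.57,"z":0,"wx":0,"wy":0,"wz":-16.6}]' >/dev/null; python3 chk.py; python3 -c "
from h import *
go([.597,-.1105,.101],41)"
```

```text
r 0.0908 ang -49.58 yaw-y 40.76 Ftool [-4.8  1.7 -2.2] t 24.35 grip 39.5
mz [-0.27 -0.81 -0.23]
shift [0.11 0.05 0.05] wz -0.2 tilt [ 0.001  0.    -1.   ] tcp [ 0.5973 -0.1116  0.1015] F [ 4.5 -2.5  2.2] t 24.35
```

```bash
python3 -m crank '[{"x":0,"y":0,"z":0,"wx":0,"wy":0,"wz":0},{"x":0,"y":0,"z":0,"wx":0,"wy":0,"wz":0},{"x":0,"y":0,"z":0,"wx":0,"wy":0,"wz":0},{"x":0,"y":0,"z":0,"wx":0,"wy":0,"wz":0},{"x":0,"y":0,"z":0,"wx":0,"wy":0,"wz":0},{"x":0,"y":0,"z":0,"wx":0,"wy":0,"wz":0}]' 1 40; echo
python3 -m crank '[{"x":0,"y":0,"z":-2,"wx":0,"wy":0,"wz":0},{"x":0,"y":0,"z":-5,"wx":0,"wy":0,"wz":0},{"x":0,"y":0,"z":-9,"wx":0,"wy":0,"wz":0},{"x":0,"y":0,"z":-13,"wx":0,"wy":0,"wz":0},{"x":0,"y":0,"z":-13,"wx":0,"wy":0,"wz":0},{"x":0,"y":0,"z":-13,"wx":0,"wy":0,"wz":0}]'; python3 -c "
from h import *
go([.42,.2,.23],41)"
```

```text
clock: 25.1
tcp_pos: [0.5969, -0.1118, 0.1013]
tcp_rot: [-0.0, 0.416, 0.909, -0.0]
contact_force: [-0.8, 0.4, 0.1]
grip_width: 0.0854
finger_force: 0.0

clock: 25.85
tcp_pos: [0.5967, -0.1117, 0.2304]
tcp_rot: [-0.001, 0.416, 0.909, -0.0]
contact_force: [-0.5, -0.3, 0.2]
grip_width: 0.0857
finger_force: 0.0
shift [35.13  7.02  0.07] wz -0.2 tilt [-0.001  0.    -1.   ] tcp [ 0.5967 -0.1117  0.2304] F [-0.5 -0.3  0.2] t 25.85
```

```bash
python3 -m crank '[{"x":5,"y":1,"z":0,"wx":0,"wy":0,"wz":0},{"x":10,"y":2,"z":0,"wx":0,"wy":0,"wz":0},{"x":15,"y":3,"z":0,"wx":0,"wy":0,"wz":0},{"x":20,"y":4,"z":0,"wx":0,"wy":0,"wz":0},{"x":25,"y":5,"z":0,"wx":0,"wy":0,"wz":0},{"x":30,"y":6,"z":0,"wx":0,"wy":0,"wz":0},{"x":35,"y":7,"z":0,"wx":0,"wy":0,"wz":0},{"x":35,"y":7,"z":0,"wx":0,"wy":0,"wz":0}]'; python3 - <<'E'
from h import *
p,d=vision.camera("top");cv2.imwrite("pics/t3.png",cv2.resize(p[165:245,220:310],(720,600),interpolation=cv2.INTER_CUBIC))
q=np.array([x for v in range(160,230) for u in range(265,305) if d[v,u]>0 for x in [w("top",(u,v),d=d[v,u])] if .11<x[2]<.16])
print(len(q),q.min(0).round(3),q.max(0).round(3))
E
```

```text
clock: 26.85
tcp_pos: [0.4193, 0.2008, 0.2302]
tcp_rot: [-0.001, 0.414, 0.91, -0.001]
contact_force: [-0.0, -0.1, -0.2]
grip_width: 0.0854
finger_force: 0.0
76 [ 0.589 -0.117  0.111] [ 0.603 -0.103  0.144]
```

View pics/t3.png

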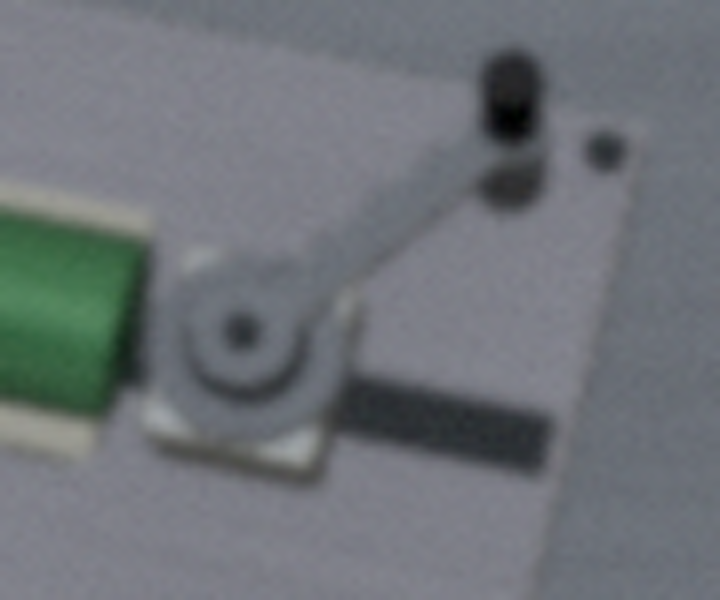

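The grip, at about top pixel (284,176), stands over the post, with the post's shaft visible just below it. Their centres agree to about 1 mm. The mark is now hidden under the lever, where it was at the start.

```bash
python3 -c "
from station import job
print(job.close_job())"
```

```text
the job is handed in; nothing more can be done
None
```

The job is handed in with no verdict shown: the clamp screw took about 14 N at the grip for just over two seconds with force and lever angle steady (its mark was hidden, so not checked by eye), the grip now stands about 1 mm off the rest post's centre, and I saw nothing else disturbed.

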